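# Pump a brake lever and hold it on its stop

### The job

Test the brake lever on the handlebar stand: with the outside of the fingers push the lever in towards the rubber grip until it comes up firmly against its stop screw, still short of the grip, let it spring all the way out again, then push it in to the stop a second time and finish holding it there with a steady, firm push. Push only on the lever's outer side: do not grasp it, reach between lever and grip, touch the grip or force the lever hard, and leave the bottle, jar and tape where they stand.

Things in the scene. Friction and masses are not known exactly. Their poses are not given: they have to be found in the camera images.
- bar_stand: Fixed stand: grey foot 110x90x12 mm, post, blue clamp (46x36, top at 149 mm) holding a level bar (22 mm tube, axis 130 mm up) along own y from +45 to -290 mm. Origin: centre of foot's underside, z up. Lever perch at y = -90, stop collar (30 mm thick) at y = -135. Lever on the -x side, facing the robot. Yawed up to 0.25 rad.
- bar_grip: Black ribbed rubber grip on the bar, 32 mm thick (flange 37 mm), from stand y = -147 to -288 mm, axis 130 mm above the bench. Origin coincides with that of the stand.
- lever_swing (a joint): Lever angle, rad: 0 = fully out (rest), grows as pressed to the grip. Upright pivot at stand x = -32, y = -90 mm. Springs back to 0 by itself: about 1.3 N at lever_press to start it, 2.5 to 3.5 N just before the stop. The screw stops it hard somewhere in 0.18 to 0.32 rad (varies), tip then some 22 to 38 mm short of the grip.
- brake_lever: Aluminium blade with ball end: 16 mm high, 10 mm thick with inner strip, 139 mm from pivot to end, 130 mm above the bench. Origin on the pivot axis at mid height. Own -y runs to the free end, own +x is the push direction; outer face x = -5 mm; black strip on bar side (not to be touched). At rest turned -0.4 rad about z from the stand, free end away from the grip.
- lever_press (a point): Good point to push on: on the lever's outer face, 100 mm from the pivot, mid height (130 mm above the bench). Moves with the lever; own +x points into the lever along the push, own -y to the free end.
- stop_screw: Brass stop screw, 8 mm thick, sticking out of the collar towards the lever, 130 mm above the bench. Origin at its tip; own +x runs back into the collar. The lever meets the tip 45 mm from the pivot.
- flux_bottle: Loose brown bottle with black cap, 47 mm thick, 116 mm tall; origin under its centre. Leave alone.
- tape: Loose roll of masking tape lying flat, 100 mm across, 25 mm high; origin under its centre. Leave alone.
- rivet_jar: Loose clear jar with red lid, 52 mm across, 76 mm tall; origin under its centre. Leave alone.

How it is judged (in metres and radians):
On the way, in this order (a step that is already met when the one before it is completed fails the run):
1. the fingers press the lever in against its stop screw (contact force between the fingers and brake_lever above 3 N and contact force between brake_lever and stop_screw above 5 N), for 0.2 s.
2. the lever has sprung all the way out again (value of joint lever_swing below 0.03 rad), for 0.2 s.
3. the fingers press the lever against its stop screw a second time (all of step 1), for 0.3 s.
At the end, for the whole second after the job is handed in: The fingers hold the lever still against its stop screw: push on the blade between 3 and 30 N, lever on the screw with more than 5 N, lever in by more than 0.15 rad and at rest (under 0.05 rad/s); bottle, tape and jar within 15 mm of where they stood (all of step 3 and contact force between the fingers and brake_lever below 30 N and value of joint lever_swing above 0.15 rad and velocity of joint lever_swing between -0.05 and 0.05 rad/s and distance of each of flux_bottle, tape, rivet_jar from where it was at the start of the episode below 0.015 m); the arm keeps its last pose, push and grip.
It fails at once if the lever is forced (more than 40 N) (contact force between the fingers and brake_lever above 40 N).
It fails at once if the rubber grip is touched (contact force between any of the arm, the fingers and bar_grip above 1 N).
It fails at once if the lever's inner side is touched or the lever is grasped (contact force between the fingers and lever_inner above 1 N).
It fails at once if bottle, tape or jar is moved more than 15 mm or lifted (distance of any of flux_bottle, tape, rivet_jar from where it was at the start of the episode above 0.015 m).
It also fails if it takes over 58 s, if anything falls off the work surface, if the arm or the gripper's body presses on something with over 40 N, if the wrist force passes 120 N, or if a joint passes its speed limit or range.

### The arm

A 6-joint arm with a two-finger parallel gripper is mounted at the origin on the work surface; the furniture and walls round the work are solid. World frame = base frame: x ahead of the robot, y to its left, z up, the work surface at z = 0. Lengths are in mm, angles in rad, forces in N, time in s.
With the tool pointing down it reaches from about 400 to 925 mm from the base axis. Payload 12.5 kg.
Tool frame: the origin (TCP) lies at the very end of the fingers, on their centre line; the grasp point (between the pads) lies grip_depth behind it (grip_depth is the distance from the TCP to the grasp point, in mm); z points along the fingers, y is the line along which they close (so a half turn about z gives the same grasp; the last joint's range is limited). The gripper opens to 95 mm and grips with 3 to 60 N. Pads are 20 mm wide; open, the fingers measure 119 mm over their backs; the gripper's body (75 mm by 180 mm) begins 59 mm behind the grasp point.
Start: joints at [1.182, 0.491, 1.559, -0, 1.092, -0.106], TCP at [174.386, 600.197, 214.661] pointing down, gripper open.
Joint ranges: [-3.1, 3.1], [-0.84, 2.19], [0.05, 2.79], [-1.13, 4.28], [0.06, 2.93], [-2.69, 2.69]. Speed limits (rad/s): [2.22, 2.22, 2.79, 3.14, 3.14, 3.14].

### API

Orientations are given as [roll, pitch, yaw] about the fixed x, y, z axes, in that order (R = Rz(yaw) Ry(pitch) Rx(roll)).
In Python, from cell import state, read_camera, job_done, grip_depth gives the robot as it stands.
- The arm moves only by the tool drive_tool, never from a script. Its argument "targets" is a list of rows, each an object with "jaw": the opening, from 0 (shut) to 1 (fully open); "travel": the shift along the tool's x, y, z in m, a list of three; "twist": the turn about the tool's z in rad. In form: [{"jaw": jaw, "travel": [tx, ty, tz], "twist": twist}, ...]. A call has 1 to 8 rows; each row is the pose to reach, as a shift and turn from the pose commanded when the call began, along the tool's axes at that moment; what a row does not reach only later rows make up. A row lasts 1/12 s, in which the tool goes at most 41.7 mm and 7.16 degrees, less where a joint would pass 70% of its speed; a pose out of reach is approached as far as the arm can. A call with a gripper value outside its range is refused whole. The fingers move at their own pace and stop on an object; the grip force is fixed at half the most. Time passes only in rows, so rows that repeat a pose let the fingers close. It gives the time, the measured TCP pose, the force, the opening and the grip force at its end, in the units of the state.
- state(): the state, without advancing time (a new reading comes with each control period).
- read_camera(name): name is "scene" or "side" or "wrist"; returns a dict with "frame" (384x512x3 uint8, red, green, blue), "fx", "fy", "cx", "cy" (pixels), "R" (3x3) and "t" (3): a world point X has camera coordinates R X + t. Camera axes: x right, y down, z forward; pixel columns grow to the right and rows downward; lengths in mm; the calibration is good to about 2 mm. A picture is of the moment at which its call begins. There is no depth.
- job_done(): hands the job in; it is judged then, once.
The state is a dict: "t": time; "joints": joint angles; "qvel": joint speeds; "tau": joint torques, N m; "eef_pos": TCP position; "tcp_rot": TCP orientation; "ft_force": force on the tool from outside, world axes, zero at the start; "moment": the same for the moment, N m; "opening": opening from 0.0 (shut) to 1.0 (fully open); "grip_force": force on a finger pad.
Only numpy, scipy, OpenCV 4.12 (cv2) and the standard library are available. Lean on these libraries where they do the work, as an engineer would, in place of code of your own. Each camera call takes 0.05 s, during which the arm holds its last target. There are 200 camera calls.

## Working session

There is one attempt and no reset: what is moved stays moved. The work goes in short steps, Python scripts to look and compute and a tool call to move; the robot and the scene stay as the last step left them, time stands still between calls to the robot, and variables do not carry over. Pictures are saved under pics/ and viewed, at most 10 in all, crops included, and the job is handed in when it is done.

Besides the shell and the picture viewer there is one more tool, called after ">>>" as name(argument=value, ...) on one line, values as JSON. drive_tool: Moves the arm, as the interface text tells. Its arguments: {"type":"object","properties":{"targets":{"type":"array"}},"required":["targets"]}

```bash
mkdir -p pics; python3 - <<'E'
from cell import *
import cv2,numpy as np
s=state();print(s,grip_depth)
ims=[]
for n in("scene","side"):
    c=read_camera(n);cv2.imwrite(f"pics/{n}0.png",c["frame"][:,:,::-1])
    print(n,c["fx"],c["cx"],c["cy"],np.round(c["R"],3).tolist(),np.round(c["t"]))
E
```

```text
{'t': 0.0, 'joints': array([ 1.18239637e+00,  4.91540185e-01,  1.55947738e+00, -1.18438967e-05,
        1.09171056e+00, -1.05613433e-01]), 'qvel': array([-6.67160173e-04,  6.86674774e-05,  3.36666050e-04, -5.07917061e-04,
        1.45390953e-04,  1.07967846e-03]), 'tau': array([-2.90636108e-04, -6.12634492e+01, -2.58185291e+01,  6.92486647e-02,
        4.80933767e-02, -7.51520224e-05]), 'eef_pos': array([174.2848031 , 599.93591608, 214.06417439]), 'tcp_rot': array([-3.14046241e+00, -1.09251781e-04,  2.85881154e+00]), 'ft_force': array([ 0.12556285,  0.00897054, -0.44814912]), 'moment': array([ 0.02003637, -0.00578325,  0.01773564]), 'grip_force': 0.0, 'opening': 0.9988943802012329} 18.8
scene 387.8111758452198 256.44417225245076 188.37862952427184 [[-0.845, -0.534, 0.025], [-0.307, 0.446, -0.841], [0.438, -0.718, -0.541]] [280. 388. 463.]
side 481.8278505177511 247.7617770649721 192.33912006151726 [[-0.016, -1.0, 0.014], [-0.683, 0.0, -0.73], [0.73, -0.021, -0.683]] [-316.  453.  536.]
```

View pics/scene0.png

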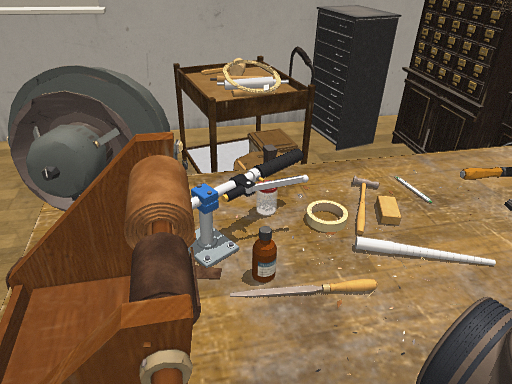

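View pics/side0.png

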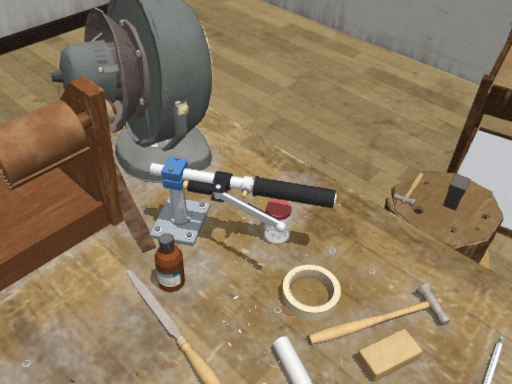

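The side view shows the blue clamp at about (176,172), the grip from (255,187) to (335,198), and the lever from about (222,193) to its ball end at (282,226). The jar at (278,222) stands under the lever tip, the bottle is at (168,262) and the tape at (311,290).

```bash
cat > h.py <<'E'
from cell import *
import cv2,numpy as np
def ray(c,u,v):
    d=c["R"].T@np.array([(u-c["cx"])/c["fx"],(v-c["cy"])/c["fy"],1]); o=-c["R"].T@c["t"]; return o,d
def plane(c,u,v,z):
    o,d=ray(c,u,v); return o+d*(z-o[2])/d[2]
def tri(c1,p1,c2,p2):
    A=np.zeros((3,3));b=np.zeros(3);L=[]
    for c,p in((c1,p1),(c2,p2)):
        o,d=ray(c,*p);d/=np.linalg.norm(d);M=np.eye(3)-np.outer(d,d);A+=M;b+=M@o;L.append((M,o))
    X=np.linalg.solve(A,b);return X,[np.linalg.norm(M@(X-o)) for M,o in L]
def proj(c,X):
    q=c["R"]@X+c["t"];return c["fx"]*q[0]/q[2]+c["cx"],c["fy"]*q[1]/q[2]+c["cy"]
E
python3 - <<'E'
from h import *
c={n:read_camera(n) for n in("scene","side")}
P={}
for n in c:
    f=c[n]["frame"];h=cv2.cvtColor(f,cv2.COLOR_RGB2HSV)
    m=cv2.inRange(h,(100,140,60),(125,255,255));k,l,s,ce=cv2.connectedComponentsWithStats(m)
    i=1+s[1:,4].argmax();P[n]=ce[i];print(n,"blue",s[i],ce[i])
print(tri(c["scene"],P["scene"],c["side"],P["side"]))
S=c["side"]
for nm,p,z in(("gripend",(334,198),130),("gripstart",(254,187),130),("ball",(282,226),130),("leverroot",(222,195),130),("bottlecap",(167,238),116),("jarlid",(278,208),76),("tape",(311,288),25),("bar left",(153,168),130)):
    print(nm,plane(S,*p,z).round())
crop=lambda f,x0,y0,w,h,s:cv2.resize(f[y0:y0+h,x0:x0+w,::-1],None,fx=s,fy=s,interpolation=cv2.INTER_CUBIC)
a=crop(S["frame"],145,150,200,100,4);b=crop(c["scene"]["frame"],185,140,133,100,3)
cv2.imwrite("pics/s1.png",a);print(b.shape)
E
```

```text
scene blue [191 184  27  30 488] [205.92008197 197.89754098]
side blue [162 157  25  32 495] [173.60808081 173.71313131]
(array([ 574.63187125, -188.95575404,  129.08522792]), [np.float64(0.2800194644421896), np.float64(0.28001946444209347)])
gripend [ 510. -471.  130.]
gripstart [ 538. -334.  130.]
ball [ 445. -377.  130.]
leverroot [ 518. -278.  130.]
bottlecap [ 432. -191.  116.]
jarlid [ 540. -379.   76.]
tape [ 399. -429.   25.]
bar left [ 590. -150.  130.]
(300, 399, 3)
```

View pics/s1.png

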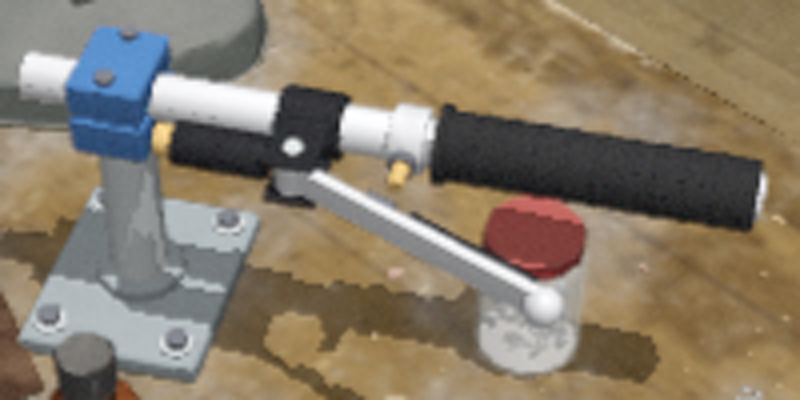

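```bash
python3 - <<'E'
from h import *
c={n:read_camera(n) for n in("scene","side")}
for n in c: print(n,(-c[n]["R"].T@c[n]["t"]).round())
t=lambda a,b:print([np.round(x) for x in tri(c["scene"],a,c["side"],b)])
S=c["side"];C=c["scene"]
for p in((120,225),(0,290),(108,235)): print(p,plane(S,*p,0).round())
for p in((195,372),(10,260)): print(p,plane(C,*p,0).round())
t((171,136),(92,80))   # board top
t((190,165),(83,138)) # leather roll near end
w=read_camera("wrist");cv2.imwrite("pics/w0.png",w["frame"][:,:,::-1])
a=cv2.resize(C["frame"][120:384,0:250,::-1],None,fx=1.5,fy=1.5);b=cv2.resize(S["frame"][50:314,0:250,::-1],None,fx=1.5,fy=1.5)
cv2.imwrite("pics/ab.png",np.hstack([a,b]))
E
```

```text
scene [153. 309. 570.]
side [ -87. -305.  702.]
(120, 225) [569. -72.  -0.]
(0, 290) [416. 108.   0.]
(108, 235) [543. -54.   0.]
(195, 372) [410.  54.   0.]
(10, 260) [887.  72.   0.]
[array([555., -86., 320.]), array([10., 10.])]
[array([501., -75., 273.]), array([8., 8.])]
```

View pics/ab.png

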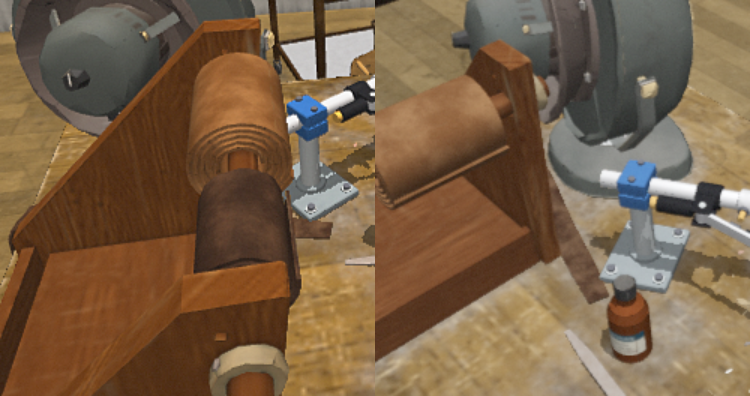

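The wooden roll stand fills about x 410 and up, y −75 to 110, and is about 320 mm tall. I'll lift to z≈480 and go over, close to the base, with the jaw shut.

>>> drive_tool(targets=[{"jaw":0,"travel":[0,0,-0.265],"twist":0},{"jaw":0,"travel":[0,0,-0.265],"twist":0},{"jaw":0,"travel":[0,0,-0.265],"twist":0},{"jaw":0,"travel":[0,0,-0.265],"twist":0},{"jaw":0,"travel":[0,0,-0.265],"twist":0},{"jaw":0,"travel":[0,0,-0.265],"twist":0},{"jaw":0,"travel":[0,0,-0.265],"twist":0},{"jaw":0,"travel":[0,0,-0.265],"twist":0}])

```text
t: 1.02
eef_pos: [174.4, 600.4, 484.2]
tcp_rot: [3.134, 0.001, 2.859]
ft_force: [0.6, -0.5, -0.3]
opening: 0.496
grip_force: 0.0
```

>>> drive_tool(targets=[{"jaw":0,"travel":[-0.276,-0.182,0],"twist":0.1},{"jaw":0,"travel":[-0.276,-0.182,0],"twist":0.1},{"jaw":0,"travel":[-0.276,-0.182,0],"twist":0.1},{"jaw":0,"travel":[-0.276,-0.182,0],"twist":0.1},{"jaw":0,"travel":[-0.276,-0.182,0],"twist":0.1},{"jaw":0,"travel":[-0.276,-0.182,0],"twist":0.1},{"jaw":0,"travel":[-0.276,-0.182,0],"twist":0.1},{"jaw":0,"travel":[-0.276,-0.182,0],"twist":0.1}])

```text
t: 1.68
eef_pos: [389.4, 346.3, 478.5]
tcp_rot: [-3.14, -0.001, 2.759]
ft_force: [0.7, 0.6, 0.2]
opening: 0.009
grip_force: 0.0
```

>>> drive_tool(targets=[{"jaw":0,"travel":[-0.155,-0.278,0],"twist":0},{"jaw":0,"travel":[-0.155,-0.278,0],"twist":0},{"jaw":0,"travel":[-0.155,-0.278,0],"twist":0},{"jaw":0,"travel":[-0.155,-0.278,0],"twist":0},{"jaw":0,"travel":[-0.155,-0.278,0],"twist":0},{"jaw":0,"travel":[-0.155,-0.278,0],"twist":0},{"jaw":0,"travel":[-0.155,-0.278,0],"twist":0},{"jaw":0,"travel":[-0.155,-0.278,0],"twist":0}])

```text
t: 2.35
eef_pos: [428.2, 29.7, 478.5]
tcp_rot: [-3.141, -0.001, 2.757]
ft_force: [-0.1, 0.7, 0.5]
opening: 0.006
grip_force: 0.0
```

>>> drive_tool(targets=[{"jaw":0,"travel":[-0.125,-0.344,0],"twist":0},{"jaw":0,"travel":[-0.125,-0.344,0],"twist":0},{"jaw":0,"travel":[-0.125,-0.344,0],"twist":0},{"jaw":0,"travel":[-0.125,-0.344,0],"twist":0},{"jaw":0,"travel":[-0.125,-0.344,0],"twist":0},{"jaw":0,"travel":[-0.125,-0.344,0],"twist":0},{"jaw":0,"travel":[-0.125,-0.344,0],"twist":0},{"jaw":0,"travel":[-0.125,-0.344,0],"twist":0}])

```text
t: 3.02
eef_pos: [416.3, -302.5, 478.4]
tcp_rot: [3.141, -0.001, 2.758]
ft_force: [0.5, 1.0, 0.4]
opening: 0.003
grip_force: 0.0
```

>>> drive_tool(targets=[{"jaw":0,"travel":[-0.012,-0.031,0],"twist":0},{"jaw":0,"travel":[-0.012,-0.031,0.27],"twist":0},{"jaw":0,"travel":[-0.012,-0.031,0.27],"twist":0},{"jaw":0,"travel":[-0.012,-0.031,0.27],"twist":0},{"jaw":0,"travel":[-0.012,-0.031,0.27],"twist":0},{"jaw":0,"travel":[-0.012,-0.031,0.27],"twist":0},{"jaw":0,"travel":[-0.012,-0.031,0.27],"twist":0},{"jaw":0,"travel":[-0.012,-0.031,0.27],"twist":0}])

```text
t: 3.68
eef_pos: [414.7, -331.8, 204.1]
tcp_rot: [3.139, -0.006, 2.759]
ft_force: [0.4, -0.5, -0.3]
opening: 0.005
grip_force: 0.0
```

```bash
python3 - <<'E'
from h import *
S=read_camera("side");w=read_camera("wrist")
cv2.imwrite("pics/w2.png",np.hstack([cv2.resize(x["frame"][:,:,::-1],(400,300)) for x in(S,w)]))
print(state()["eef_pos"],state()["ft_force"])
E
```

```text
[ 415.10925233 -332.16625108  205.52693472] [ 0.46679693 -0.68238423  0.16779271]
```

View pics/w2.png

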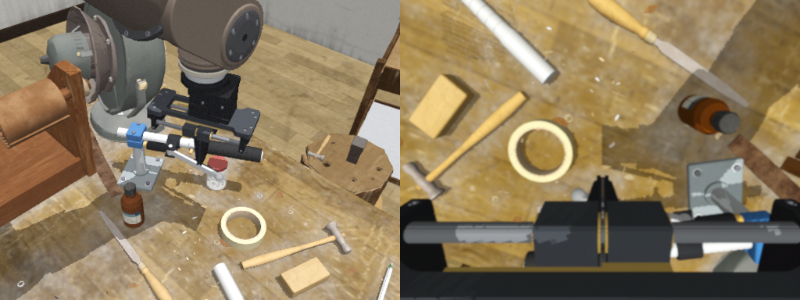

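The side view shows the shut fingers hanging in front of the lever, with the bar and jar clear. The wrist view shows the bottle at (710,112) and tape at (540,150), both undisturbed. Now I'll go down to lever height.

>>> drive_tool(targets=[{"jaw":0,"travel":[0,0,0.03],"twist":0},{"jaw":0,"travel":[0,0,0.06],"twist":0},{"jaw":0,"travel":[0,0,0.089],"twist":0},{"jaw":0,"travel":[0,0,0.089],"twist":0}])

```text
t: 4.12
eef_pos: [415.6, -332.6, 117.6]
tcp_rot: [3.139, -0.005, 2.759]
ft_force: [-1.0, 0.4, -0.6]
opening: 0.004
grip_force: 0.0
```

```bash
python3 - <<'E'
from h import *
S=read_camera("side")
cv2.imwrite("pics/s3.png",cv2.resize(S["frame"][130:280,140:340,::-1],None,fx=4,fy=4,interpolation=cv2.INTER_CUBIC))
s=state();p=s["eef_pos"];print(p,s["ft_force"],proj(S,p),proj(S,np.array([460.,-349,130])))
E
```

```text
[ 416.28988001 -333.31421772  120.02767989] [-0.0393883  -0.63087531  1.88702713] (np.float64(255.66482059230756), np.float64(243.556511521664)) (np.float64(264.63668739289983), np.float64(219.26513789520442))
```

View pics/s3.png

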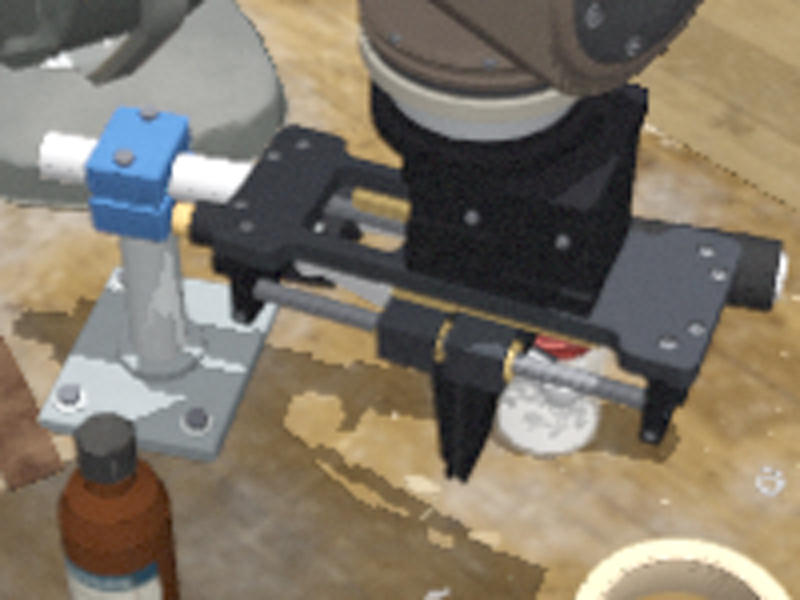

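The fingers stand in front of the lever with their tip at crop (457,478), and everything is clear. Now I'll advance along tool −x.

>>> drive_tool(targets=[{"jaw":0,"travel":[0,-0.002,0.005],"twist":0},{"jaw":0,"travel":[-0.01,-0.002,0.005],"twist":0},{"jaw":0,"travel":[-0.02,-0.002,0.005],"twist":0},{"jaw":0,"travel":[-0.028,-0.002,0.005],"twist":0},{"jaw":0,"travel":[-0.034,-0.002,0.005],"twist":0},{"jaw":0,"travel":[-0.04,-0.002,0.005],"twist":0},{"jaw":0,"travel":[-0.04,-0.002,0.005],"twist":0}])

```text
t: 4.75
eef_pos: [454.1, -350.8, 115.7]
tcp_rot: [-3.142, 0.0, 2.759]
ft_force: [-1.1, 0.6, 0.7]
opening: 0.003
grip_force: 0.8
```

>>> drive_tool(targets=[{"jaw":0,"travel":[-0.003,0,0],"twist":0},{"jaw":0,"travel":[-0.006,0,0],"twist":0},{"jaw":0,"travel":[-0.008,0,0],"twist":0},{"jaw":0,"travel":[-0.008,0,0],"twist":0},{"jaw":0,"travel":[-0.008,0,0],"twist":0}])

```text
t: 5.17
eef_pos: [460.4, -353.5, 115.5]
tcp_rot: [3.141, -0.0, 2.759]
ft_force: [-3.3, 0.1, 0.6]
opening: 0.007
grip_force: 1.1
```

>>> drive_tool(targets=[{"jaw":0,"travel":[-0.001,0,0],"twist":0},{"jaw":0,"travel":[-0.002,0,0],"twist":0},{"jaw":0,"travel":[-0.003,0,0],"twist":0},{"jaw":0,"travel":[-0.003,0,0],"twist":0},{"jaw":0,"travel":[-0.003,0,0],"twist":0}])

```text
t: 5.58
eef_pos: [463.3, -354.7, 115.6]
tcp_rot: [3.142, -0.0, 2.759]
ft_force: [-3.0, -0.9, 0.0]
opening: 0.005
grip_force: 1.2
```

>>> drive_tool(targets=[{"jaw":0,"travel":[-0.001,0,0],"twist":0},{"jaw":0,"travel":[-0.002,0,0],"twist":0},{"jaw":0,"travel":[-0.002,0,0],"twist":0},{"jaw":0,"travel":[-0.002,0,0],"twist":0}])

```text
t: 5.92
eef_pos: [465.2, -355.4, 115.6]
tcp_rot: [3.142, -0.0, 2.759]
ft_force: [-3.6, -0.9, 0.2]
opening: 0.006
grip_force: 1.2
```

>>> drive_tool(targets=[{"jaw":0,"travel":[-0.001,0,0],"twist":0},{"jaw":0,"travel":[-0.002,0,0],"twist":0},{"jaw":0,"travel":[-0.002,0,0],"twist":0},{"jaw":0,"travel":[-0.002,0,0],"twist":0}])

```text
t: 6.25
eef_pos: [467.0, -356.2, 115.6]
tcp_rot: [3.142, 0.0, 2.759]
ft_force: [-2.6, -0.3, -0.5]
opening: 0.006
grip_force: 1.3
```

>>> drive_tool(targets=[{"jaw":0,"travel":[-0.001,0,0],"twist":0},{"jaw":0,"travel":[-0.002,0,0],"twist":0},{"jaw":0,"travel":[-0.002,0,0],"twist":0},{"jaw":0,"travel":[-0.002,0,0],"twist":0}])

```text
t: 6.58
eef_pos: [468.9, -356.9, 115.6]
tcp_rot: [3.142, 0.0, 2.759]
ft_force: [-3.3, -1.2, -0.7]
opening: 0.01
grip_force: 1.4
```

>>> drive_tool(targets=[{"jaw":0,"travel":[-0.001,0,0],"twist":0},{"jaw":0,"travel":[-0.0015,0,0],"twist":0},{"jaw":0,"travel":[-0.0015,0,0],"twist":0},{"jaw":0,"travel":[-0.0015,0,0],"twist":0}])

```text
t: 6.92
eef_pos: [470.3, -357.5, 115.6]
tcp_rot: [3.142, 0.0, 2.759]
ft_force: [-3.1, -1.1, -0.6]
opening: 0.003
grip_force: 1.4
```

>>> drive_tool(targets=[{"jaw":0,"travel":[-0.001,0,0],"twist":0},{"jaw":0,"travel":[-0.0015,0,0],"twist":0},{"jaw":0,"travel":[-0.0015,0,0],"twist":0},{"jaw":0,"travel":[-0.0015,0,0],"twist":0}])

```text
t: 7.25
eef_pos: [471.6, -358.0, 115.6]
tcp_rot: [3.142, -0.0, 2.759]
ft_force: [-3.8, -0.9, 0.9]
opening: 0.004
grip_force: 1.6
```

>>> drive_tool(targets=[{"jaw":0,"travel":[-0.001,0,0],"twist":0},{"jaw":0,"travel":[-0.0015,0,0],"twist":0},{"jaw":0,"travel":[-0.0015,0,0],"twist":0},{"jaw":0,"travel":[-0.0015,0,0],"twist":0}])

```text
t: 7.58
eef_pos: [473.0, -358.6, 115.6]
tcp_rot: [3.142, 0.0, 2.759]
ft_force: [-4.4, -0.3, 0.3]
opening: 0.004
grip_force: 1.7
```

>>> drive_tool(targets=[{"jaw":0,"travel":[-0.001,0,0],"twist":0},{"jaw":0,"travel":[-0.0015,0,0],"twist":0},{"jaw":0,"travel":[-0.0015,0,0],"twist":0},{"jaw":0,"travel":[-0.0015,0,0],"twist":0}])

```text
t: 7.92
eef_pos: [474.3, -359.1, 115.6]
tcp_rot: [3.141, -0.0, 2.759]
ft_force: [-4.2, -0.9, 0.7]
opening: 0.006
grip_force: 2.2
```

>>> drive_tool(targets=[{"jaw":0,"travel":[-0.0005,0,0],"twist":0},{"jaw":0,"travel":[-0.001,0,0],"twist":0},{"jaw":0,"travel":[-0.001,0,0],"twist":0},{"jaw":0,"travel":[-0.001,0,0],"twist":0}])

```text
t: 8.25
eef_pos: [474.9, -359.3, 115.5]
tcp_rot: [3.141, -0.001, 2.759]
ft_force: [-7.1, -0.8, 1.3]
opening: 0.003
grip_force: 3.3
```

>>> drive_tool(targets=[{"jaw":0,"travel":[-0.0005,0,0],"twist":0},{"jaw":0,"travel":[-0.001,0,0],"twist":0},{"jaw":0,"travel":[-0.001,0,0],"twist":0},{"jaw":0,"travel":[-0.001,0,0],"twist":0}])

```text
t: 8.58
eef_pos: [475.4, -359.5, 115.5]
tcp_rot: [3.141, -0.002, 2.759]
ft_force: [-9.6, 0.2, 3.3]
opening: 0.003
grip_force: 4.6
```

The lever is at its stop: about 9.6 N, rising about 4 N per mm. I'll firm up the push a little and dwell.

>>> drive_tool(targets=[{"jaw":0,"travel":[-0.0005,0,0],"twist":0},{"jaw":0,"travel":[-0.001,0,0],"twist":0},{"jaw":0,"travel":[-0.001,0,0],"twist":0},{"jaw":0,"travel":[-0.001,0,0],"twist":0},{"jaw":0,"travel":[-0.001,0,0],"twist":0},{"jaw":0,"travel":[-0.001,0,0],"twist":0}])

```text
t: 9.08
eef_pos: [475.8, -359.7, 115.5]
tcp_rot: [3.141, -0.004, 2.759]
ft_force: [-12.9, 1.2, 4.0]
opening: 0.006
grip_force: 6.0
```

```bash
python3 - <<'E'
from h import *
S=read_camera("side");s=state();print(s["eef_pos"],s["ft_force"],s["moment"],s["grip_force"])
cv2.imwrite("pics/s4.png",cv2.resize(S["frame"][130:280,140:340,::-1],None,fx=4,fy=4,interpolation=cv2.INTER_CUBIC))
E
```

```text
[ 475.7769471  -359.67653363  115.48189522] [-11.45146949   0.71560267   4.44604355] [0.12258146 2.1880897  0.0655371 ] 6.026771397446282
```

View pics/s4.png

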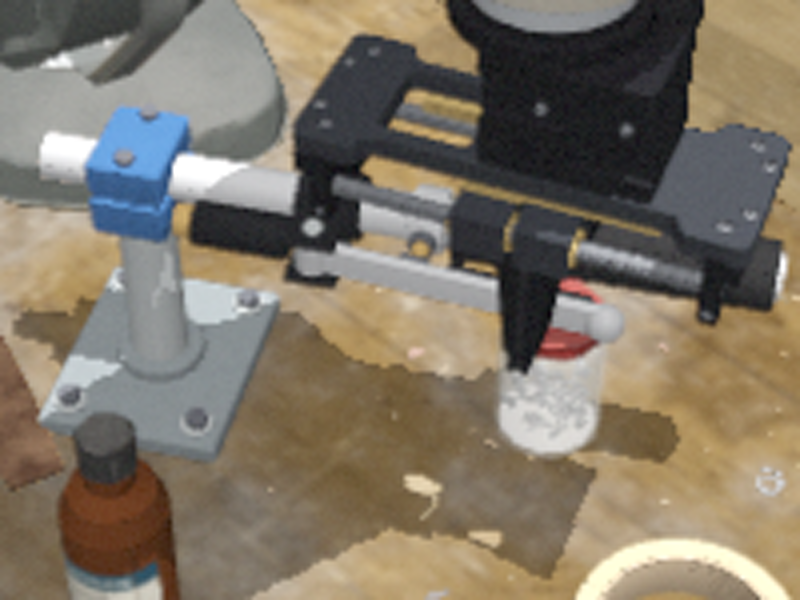

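The lever's ball end has moved to crop (604,323), the blade sits right in front of the brass screw at (420,243), and only the fingers touch the blade. Now I'll release it fully.

>>> drive_tool(targets=[{"jaw":0,"travel":[0.005,0,0],"twist":0},{"jaw":0,"travel":[0.015,0,0],"twist":0},{"jaw":0,"travel":[0.025,0,0],"twist":0},{"jaw":0,"travel":[0.035,0,0],"twist":0},{"jaw":0,"travel":[0.045,0,0],"twist":0},{"jaw":0,"travel":[0.045,0,0],"twist":0},{"jaw":0,"travel":[0.045,0,0],"twist":0},{"jaw":0,"travel":[0.045,0,0],"twist":0}])

```text
t: 9.8
eef_pos: [435.8, -343.9, 115.9]
tcp_rot: [-3.141, 0.001, 2.759]
ft_force: [-0.3, 0.5, 0.7]
opening: 0.003
grip_force: 0.0
```

>>> drive_tool(targets=[{"jaw":0,"travel":[0,0,0],"twist":0},{"jaw":0,"travel":[0,0,0],"twist":0},{"jaw":0,"travel":[0,0,0],"twist":0},{"jaw":0,"travel":[0,0,0],"twist":0},{"jaw":0,"travel":[0,0,0],"twist":0},{"jaw":0,"travel":[0,0,0],"twist":0}])

```text
t: 10.3
eef_pos: [435.5, -343.4, 115.5]
tcp_rot: [3.141, -0.0, 2.759]
ft_force: [-0.6, -0.1, -0.1]
opening: 0.007
grip_force: 0.0
```

```bash
python3 - <<'E'
from h import *
S=read_camera("side");s=state();print(s["eef_pos"],s["ft_force"],s["grip_force"])
print("ball at stop",plane(S,290.9,210.7,130).round())
cv2.imwrite("pics/s5.png",cv2.resize(S["frame"][130:280,140:340,::-1],None,fx=4,fy=4,interpolation=cv2.INTER_CUBIC))
E
```

```text
[ 435.49090724 -343.41672623  115.53455912] [ 0.24525102 -0.00358408 -0.26100868] 0.0
ball at stop [ 480. -394.  130.]
```

View pics/s5.png

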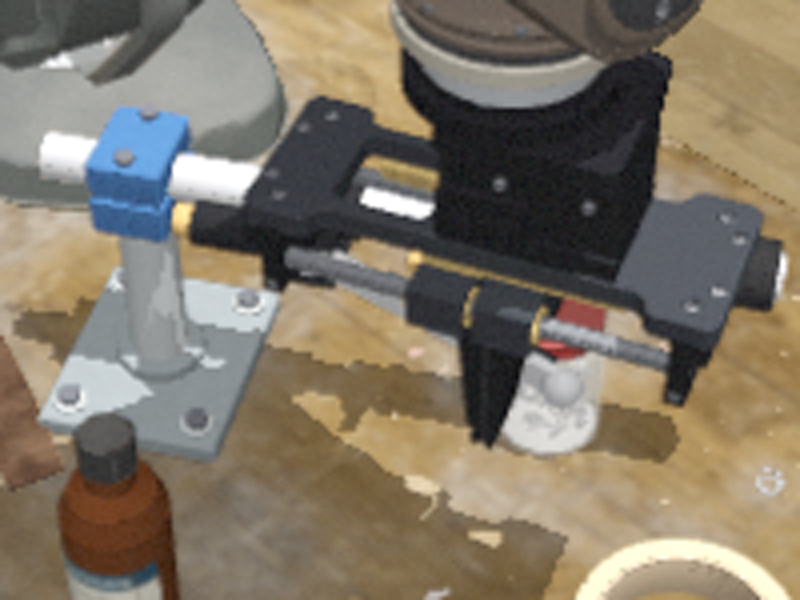

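The ball end is back at (281,227), its rest position, and contact force is zero. Now the second push.

>>> drive_tool(targets=[{"jaw":0,"travel":[-0.01,0,0],"twist":0},{"jaw":0,"travel":[-0.018,0,0],"twist":0},{"jaw":0,"travel":[-0.024,0,0],"twist":0},{"jaw":0,"travel":[-0.03,0,0],"twist":0},{"jaw":0,"travel":[-0.035,0,0],"twist":0},{"jaw":0,"travel":[-0.039,0,0],"twist":0},{"jaw":0,"travel":[-0.041,0,0],"twist":0},{"jaw":0,"travel":[-0.042,0,0],"twist":0}])

```text
t: 11.02
eef_pos: [474.3, -359.2, 115.4]
tcp_rot: [3.142, -0.001, 2.759]
ft_force: [-6.7, -1.9, 0.2]
opening: 0.004
grip_force: 2.5
```

>>> drive_tool(targets=[{"jaw":0,"travel":[-0.001,0,0],"twist":0},{"jaw":0,"travel":[-0.002,0,0],"twist":0},{"jaw":0,"travel":[-0.003,0,0],"twist":0},{"jaw":0,"travel":[-0.0035,0,0],"twist":0},{"jaw":0,"travel":[-0.0035,0,0],"twist":0},{"jaw":0,"travel":[-0.0035,0,0],"twist":0},{"jaw":0,"travel":[-0.0035,0,0],"twist":0},{"jaw":0,"travel":[-0.0035,0,0],"twist":0}])

```text
t: 11.68
eef_pos: [475.8, -359.8, 115.3]
tcp_rot: [3.141, -0.004, 2.759]
ft_force: [-12.4, -0.2, 3.6]
opening: 0.001
grip_force: 6.2
```

>>> drive_tool(targets=[{"jaw":0,"travel":[0,0,0],"twist":0},{"jaw":0,"travel":[0,0,0],"twist":0},{"jaw":0,"travel":[0,0,0],"twist":0},{"jaw":0,"travel":[0,0,0],"twist":0},{"jaw":0,"travel":[0,0,0],"twist":0},{"jaw":0,"travel":[0,0,0],"twist":0}])

```text
t: 12.18
eef_pos: [475.8, -359.8, 115.3]
tcp_rot: [3.141, -0.004, 2.759]
ft_force: [-13.1, -0.1, 2.7]
opening: 0.004
grip_force: 6.2
```

Holding steady at about 13 N against the stop, so I'm handing in.

```bash
python3 -c "
from cell import *
print(job_done())"
```

```text
the job is handed in; nothing more can be done
None
```

The lever was pressed to its stop, released all the way out, then pressed in again and held there with a steady push of about 13 N; the job is handed in, with no verdict returned.

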